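Tip the turned feet down the tray

ROBOT

A 6-joint arm with a two-finger parallel gripper is mounted at the origin on the work surface. World frame = base frame: x ahead of the robot, y to its left, z up, the work surface at z = 0. Lengths are in m, angles in rad, forces in N, time in s.
With the tool pointing down it reaches from about 0.35 to 0.85 m from the base axis. Payload 8.1 kg.
Tool frame: the origin (TCP) lies on the mounting face of the last link; the fingertips stand 186 mm ahead of it and the grasp point (between the pads) lies 167 mm ahead of it; z points along the fingers, y is the line along which they close (so a half turn about z gives the same grasp; the last joint's range is limited). The gripper opens to 93 mm and grips with 3 to 60 N. Pads are 15 mm wide; open, the fingers measure 128 mm over their backs; the gripper's body (75 mm by 188 mm) begins 65 mm behind the grasp point.
Start: joints at [-1.26, 0.13, 1.488, -0, 1.523, -0.085], TCP at [0.231, -0.554, 0.405] pointing down, gripper open.
Joint ranges: [-2.96, 2.96], [-0.89, 2.26], [0.02, 2.5], [-1.34, 4.48], [0, 2.73], [-2.66, 2.66]. Speed limits (rad/s): [2.39, 2.39, 2.79, 3.14, 3.14, 3.14].

INTERFACE

Orientations are given as a rotation vector (axis times angle).
In Python, from plant import * gives the robot as it stands. The module is installed in compiled form; this text tells all that it offers.
- The arm moves only by the tool arm_command, never from a script. Its argument "increments" is a list of rows, each a list of 6 numbers: the shift along the tool's x, y, z in units of 0.2 m (1.0 is 0.2 m), then the turn, a rotation vector about the tool's x, y, z in units of pi rad (1.0 is pi rad). A call has exactly 5 rows; each row is the pose to reach, as a shift and turn from the pose commanded when the call began, along the tool's axes at that moment, turning the shorter way round; what a row does not reach only later rows make up. A row lasts 1/8 s, in which the tool goes at most 62.5 mm and 10.7 degrees, less where a joint would pass 70% of its speed; a pose out of reach is approached as far as the arm can. A call with a number of a shift or a turn outside -1 to 1 is refused whole. A call with a gripper value outside its range is refused whole. "fingers" is the closure, from -1 (fully open) to 1 (shut), set as the call begins (left out, the last holds). The fingers move at their own pace and stop on an object; "force" is the grip in N (left out, the last holds). Time passes only in rows, so rows that repeat a pose let the fingers close, or fill a call up. It gives the time, the measured TCP pose, the force, the opening and the grip force at its end, in the units of the state.
- read_state(): the state, without advancing time (a new reading comes with each control period).
- read_camera(name): name is "side" or "top" or "wrist"; returns a dict with "image" (480x640x3 uint8, red, green, blue), "fx", "fy", "cx", "cy" (pixels), "k1" (the pictures are not rectified: a ray, as slopes to the right and down, at radius r is drawn at 1 + k1 r^2 times it, then the intrinsics apply), "T" (4x4, takes a point from camera to world coordinates). Camera axes: x right, y down, z forward; pixel columns grow to the right and rows downward; lengths in m; the calibration is good to about 2 mm. A picture is of the moment at which its call begins. There is no depth.
- close_job(): hands the job in; it is judged then, once.
The state is a dict: "t": time; "q": joint angles; "dq": joint speeds; "joint_torque": joint torques, N m; "tool_pos": TCP position; "orientation": TCP orientation; "force": force on the tool from outside, world axes, zero at the start; "wrist_torque": the same for the moment, N m; "opening": finger opening in m; "gripper_force": force on a finger pad.
Only numpy, scipy, OpenCV 4.12 (cv2) and the standard library are available. Lean on these libraries where they do the work, as an engineer would, in place of code of your own. Each camera call takes 0.05 s, during which the arm holds its last target. There are 200 camera calls.

TASK

Stand the loose turned bun foot upright in the plain half of the tipping tray, without touching the two feet already there, then press the tray's tab gently down until the tray just rests on its stop (found by feel, with a light push) and hold it there until all three feet have slid down to the tab end. Then ease the tray back up level without letting it spring, leaving the three feet at the tab end and everything else on the bench where it was.

Things in the scene. Friction and masses are not known exactly. Their poses are not given: they have to be found in the camera images.
- stand: plywood stand that carries the tipping tray; base 190 x 270 x 12 mm, fixed to the bench, two cheeks with the hinge pin between them. Origin on the bench below the middle of the hinge; +y points along the tray towards the press tab, x is the hinge line. The hinge axis is 120 mm above the origin
- tray (a joint): tilt of the tray, rad: 0 is level (its rest stop), growing as the tab end goes down. Sprung back to level: pressing on the tab takes about 3 N at the start and 4 to 6 N just above the stop, with light friction
- tray_floor (a point): aluminium trough, outside 138 (x) x 338 (y) mm, inside 130 x 330; side walls stand 30 mm, end walls 17 mm above the floor. Point: top of its 5 mm floor above the hinge, mid-length, 125 mm over the bench when level; axes turn with the tray, +y towards the tab. -y side = plain half, +y side = tab half. Slick floor: wood starts to slide between about 0.16 and 0.28 rad of tilt
- tab (a point): dark wooden press tab, 70 mm wide, standing 52 mm out from the outside of the tray's tab-end wall: the point is on its top face, 205 mm from the hinge line along the tray's y and 6 mm above the hinge axis when level (126 mm over the bench); 16 mm inside the tab's outer edge
- stop: steel stop post on the stand under the tab half, 100 mm from the hinge line; origin at its foot. A screw with a rubber pad on it catches the tray's underside. The screw's height is not given: the tray lands between 0.28 and 0.46 rad, found by feel. The rubber gives about 0.5 mm at the tab per newton of added push; a push over 20 N would strain the hinge
- foot_c_mid (a point): the loose foot, on the bench to the robot's right: a turned hardwood bun foot: squat and round, 46 mm across at its widest band (8 to 20 mm up), 28 mm high, flat 34 mm base and flat top, about 40 g; the point is its centre, 14 mm above its underside
- foot_a_mid (a point): first foot already in the tray's plain half: a turned hardwood bun foot: squat and round, 46 mm across at its widest band (8 to 20 mm up), 28 mm high, flat 34 mm base and flat top, about 40 g; the point is its centre, 14 mm above its underside
- foot_b_mid (a point): second foot already in the tray's plain half: a turned hardwood bun foot: squat and round, 46 mm across at its widest band (8 to 20 mm up), 28 mm high, flat 34 mm base and flat top, about 40 g; the point is its centre, 14 mm above its underside
- finial: turned wooden finial, 36 mm across, 66 mm high, pointed top; stands near the loose bun foot; bystander; origin at the centre of its underside
- wood_ring: turned wooden ring lying flat, 48 mm outside, 26 mm hole, 16 mm high; lies near the loose bun foot; bystander; origin at the centre of its underside
- wax_tin: round metal tin, 80 mm across, 40 mm high; bystander; origin at the centre of its underside
- blank: square wooden turning blank, 50 x 160 x 50 mm; bystander; origin at the centre of its underside
- jar: amber glass jar with black cap, 64 mm across, 110 mm high; bystander; origin at the centre of its underside
- brush: brush lying on the bench; bystander; origin in the middle underneath
- gouge: small turning tool with wooden handle, 260 mm, lying on the bench; bystander; origin in the middle underneath
Things that resemble listed ones, but are neither listed nor needed, are in the scene too. What is shaped like the part that bears foot_c_mid but green, purple or red is not meant.

How it is judged:
On the way, in this order (a step that is already met when the one before it is completed fails the run):
1. the loose foot stands upright, let go, in the plain half of the level tray (y of foot_c_mid in the frame of tray_floor between -0.165 and -0.01 m and x of foot_c_mid in the frame of tray_floor between -0.065 and 0.065 m and z of foot_c_mid in the frame of tray_floor between 0.004 and 0.024 m and angle between foot_c_mid's own z axis and vertical below 0.3 rad and contact force between the fingers and foot_c below 0.1 N and linear speed of foot_c below 0.03 m/s and value of joint tray below 0.05 rad), for 0.2 s.
2. the tray is held down on its stop (at least 2 N on the pad) with all three feet slid down to the tab end (y of foot_a_mid in the frame of tray_floor between 0.06 and 0.165 m and x of foot_a_mid in the frame of tray_floor between -0.065 and 0.065 m and z of foot_a_mid in the frame of tray_floor between 0.004 and 0.024 m and y of foot_b_mid in the frame of tray_floor between 0.06 and 0.165 m and x of foot_b_mid in the frame of tray_floor between -0.065 and 0.065 m and z of foot_b_mid in the frame of tray_floor between 0.004 and 0.024 m and y of foot_c_mid in the frame of tray_floor between 0.06 and 0.165 m and x of foot_c_mid in the frame of tray_floor between -0.065 and 0.065 m and z of foot_c_mid in the frame of tray_floor between 0.004 and 0.024 m and contact force between stop and tray above 2 N), for 0.3 s.
At the end, for the whole second after the job is handed in: The tray is back level (within 0.03 rad) and the three feet rest upright on its floor in the tab half, their centres at least 60 mm past the hinge towards the tab, still, with nothing held (y of foot_a_mid in the frame of tray_floor between 0.06 and 0.165 m and x of foot_a_mid in the frame of tray_floor between -0.065 and 0.065 m and z of foot_a_mid in the frame of tray_floor between 0.004 and 0.024 m and y of foot_b_mid in the frame of tray_floor between 0.06 and 0.165 m and x of foot_b_mid in the frame of tray_floor between -0.065 and 0.065 m and z of foot_b_mid in the frame of tray_floor between 0.004 and 0.024 m and y of foot_c_mid in the frame of tray_floor between 0.06 and 0.165 m and x of foot_c_mid in the frame of tray_floor between -0.065 and 0.065 m and z of foot_c_mid in the frame of tray_floor between 0.004 and 0.024 m and angle between each of foot_a_mid, foot_b_mid, foot_c_mid's own z axis and vertical below 0.3 rad and linear speed of each of foot_a, foot_b, foot_c below 0.02 m/s and value of joint tray below 0.03 rad); the robot touches nothing.
It fails at once if the tray is pushed harder than 20 N (contact force between the arm and tray above 20 N).
It fails at once if the fingers push the tray harder than 20 N (contact force between the fingers and tray above 20 N).
It fails at once if the tray springs back: it rises faster than 0.8 rad/s (velocity of joint tray below -0.8 rad/s).
It fails at once if one of the two feet already in the tray is touched by the gripper (contact force between the fingers and foot_a above 0.3 N or contact force between the fingers and foot_b above 0.3 N).
It fails at once if a bystander is moved more than 25 mm (distance of any of finial, wood_ring, wax_tin, blank, jar, brush, gouge from where it was at the start of the episode above 0.025 m).
It also fails if it takes over 72 s, if anything falls off the work surface, if the arm or the gripper's body presses on something with over 40 N, if the wrist force passes 120 N, or if a joint passes its speed limit or range.

## Working session

There is one attempt and no reset: what is moved stays moved. The work goes in short steps, Python scripts to look and compute and a tool call to move; the robot and the scene stay as the last step left them, time stands still between calls to the robot, and variables do not carry over. Pictures are saved under pics/ and viewed, at most 13 in all, crops included, and the job is handed in when it is done.

Besides the shell and the picture viewer there is one more tool, called after "Emit:" as name(argument=value, ...) on one line, values as JSON. arm_command: Moves the arm, as the interface text tells. Shifts and turns lie within -1 to 1; 1 stands for 0.2 m of shift or pi rad of turn. Its arguments: {"type":"object","properties":{"increments":{"type":"array","items":{"type":"array","items":{"type":"number","minimum":-1,"maximum":1}}},"fingers":{"type":"number"},"force":{"type":"number"}},"required":["increments"]}

```bash
mkdir -p pics
cat > h.py <<'E'
from plant import *
import numpy as np, cv2
from scipy.spatial.transform import Rotation as R
def ray(c,u,v):
    d=np.array([(u-c["cx"])/c["fx"],(v-c["cy"])/c["fy"]]); p=d.copy()
    for _ in range(20): p=d/(1+c["k1"]*(p@p))
    T=np.array(c["T"]); return T[:3,3],T[:3,:3]@np.array([p[0],p[1],1.])
def onz(c,u,v,z):
    o,d=ray(c,u,v); return o+d*(z-o[2])/d[2]
def proj(c,P):
    T=np.array(c["T"]); p=T[:3,:3].T@(np.array(P)-T[:3,3]); s=p[:2]/p[2]; s=s*(1+c["k1"]*(s@s))
    return s*[c["fx"],c["fy"]]+[c["cx"],c["cy"]]
def save(n,im): cv2.imwrite("pics/"+n,im[:,:,::-1])
def st():
    s=read_state(); return s
E
python3 - <<'E'
from h import *
import pickle
d={n:read_camera(n) for n in("top","side","wrist")}
pickle.dump(d,open("c0.pkl","wb"))
for n in d:
    save(n+"0.png",d[n]["image"]); c=d[n]; print(n,c["fx"],c["k1"],np.round(c["T"],3).tolist())
s=st(); print({k:np.round(v,3).tolist() for k,v in s.items()})
E
```

```text
top 490.3736350431752 -0.03543206613925021 [[-0.005, -0.994, 0.108, 0.422], [-1.0, 0.005, 0.004, -0.007], [-0.004, -0.108, -0.994, 1.528], [0.0, 0.0, 0.0, 1.0]]
side 464.4343988666934 -0.025879803339813164 [[0.974, -0.153, 0.167, 0.351], [-0.226, -0.706, 0.671, -0.78], [0.015, -0.691, -0.722, 0.933], [0.0, 0.0, 0.0, 1.0]]
wrist 358.232910054026 -0.053401561600795684 [[0.385, -0.89, -0.244, 0.299], [-0.923, -0.372, -0.1, -0.524], [-0.002, 0.264, -0.965, 0.382], [0.0, 0.0, 0.0, 1.0]]
{'t': 0.15, 'q': [-1.26, 0.131, 1.489, 0.0, 1.523, -0.085], 'dq': [-0.0, -0.002, -0.003, -0.0, -0.0, 0.0], 'joint_torque': [0.002, -56.048, -49.233, 0.077, 0.031, -0.0], 'tool_pos': [0.231, -0.553, 0.404], 'orientation': [-3.079, -0.617, 0.0], 'force': [0.774, -0.068, -0.087], 'wrist_torque': [-0.04, -0.005, -0.054], 'gripper_force': 0.0, 'opening': 0.093}
```

View pics/top0.png

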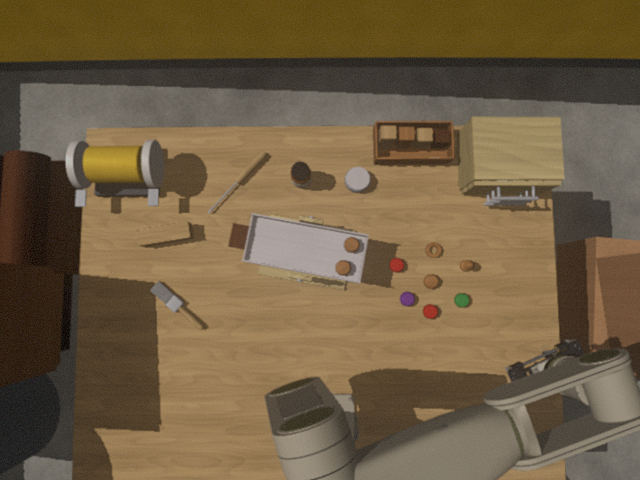

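View pics/side0.png

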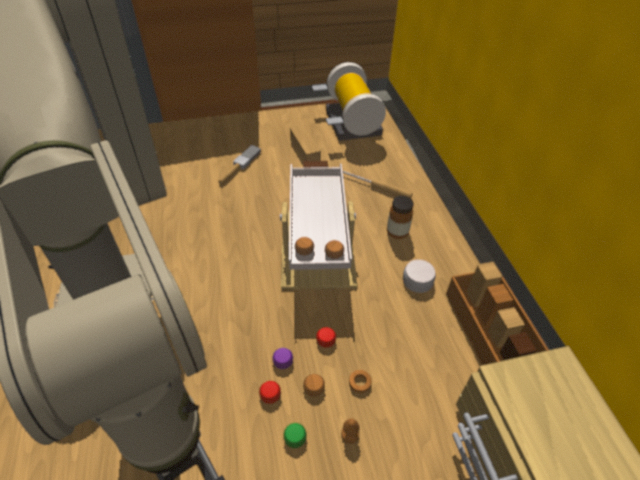

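Top view: the wood-coloured candidates are (431,281), a squat round disc, (467,266), the finial, and (434,250), the ring. The red ones at (398,265) and (431,311), the purple (408,299) and the green (462,300) are decoys. The foot is (431,281), or (314,385) in the side view. The tray runs from about (365,260) to its tab at (239,236), with feet a and b at (352,245) and (344,268). I'll confirm with a crop and measure.

Run:
```python
from h import *
import pickle
d=pickle.load(open("c0.pkl","rb")); t,s=d["top"],d["side"]
def blob(c,u,v,w=16):
    im=c["image"][v-w:v+w,u-w:u+w]; h=cv2.cvtColor(im,cv2.COLOR_RGB2HSV).astype(int)
    k=h[w,w]; print("hsv",k,h[1,1],end=" ")
    L=cv2.cvtColor(im,cv2.COLOR_RGB2LAB).astype(int); m=(np.abs(L-np.median(L[w-2:w+3,w-2:w+3].reshape(-1,3),0))[:,:,1:].sum(2)<9).astype(np.uint8)
    n,lab,stt,cen=cv2.connectedComponentsWithStats(m); i=lab[w,w]
    x,y,ww,hh,a=stt[i]; print("box",u-w+x,v-w+y,ww,hh,a); return cen[i]+[u-w,v-w]
for n,pt,ps,z in [("c",(431,281),(314,385),.014),("a",(352,245),(334,249),.139),("b",(344,268),(304,245),.139),("fin",(467,266),(350,430),.03)]:
    a=blob(t,*pt); b=blob(s,*ps); print(n,a.round(1),b.round(1),onz(t,*a,z).round(3),onz(s,*b,z).round(3))
for n,(u,v),z in [("ring",(434,250),.016),("pur",(408,299),.014),("redN",(398,265),.014),("redS",(431,311),.014),("green",(462,300),.014)]: print(n,onz(t,u,v,z).round(3))
A=cv2.resize(t["image"][205:325,220:380],(800,600),interpolation=3); save("crop_tray.png",A)
B=cv2.resize(s["image"][310:460,230:400],(453,400),interpolation=3); save("crop_foot.png",B)
```

```text
hsv [ 14 146 140] [ 19 118 153] box 415 265 32 24 296
hsv [ 15 170 174] [ 18 134 179] box 306 374 17 16 219
c [430.3 275.1] [313.9 381.5] [ 0.467 -0.348  0.014] [ 0.448 -0.343  0.014]
hsv [ 13 136 139] [ 12  25 135] box 345 238 14 14 148
hsv [ 14 167 182] [ 11  15 240] box 328 242 14 9 104
a [351.2 244.2] [334.3 245.9] [ 0.552 -0.097  0.139] [ 0.552 -0.088  0.139]
hsv [ 14 126 134] [  8  24 170] box 336 261 14 14 152
hsv [ 14 161 174] [ 17  54 222] box 297 238 15 10 112
b [342.6 267.2] [304.  242.4] [ 0.487 -0.071  0.139] [ 0.486 -0.062  0.139]
hsv [ 15 140 135] [ 18 115 151] box 451 250 32 32 911
hsv [ 15 167  87] [ 17 137 192] box 341 422 19 24 337
fin [465.6 265.2] [350.9 434.4] [ 0.496 -0.453  0.03 ] [ 0.492 -0.471  0.03 ]
ring [ 0.544 -0.361  0.016]
pur [ 0.394 -0.277  0.014]
redN [ 0.498 -0.249  0.014]
redS [ 0.357 -0.347  0.014]
green [ 0.39  -0.443  0.014]
```

View pics/crop_tray.png

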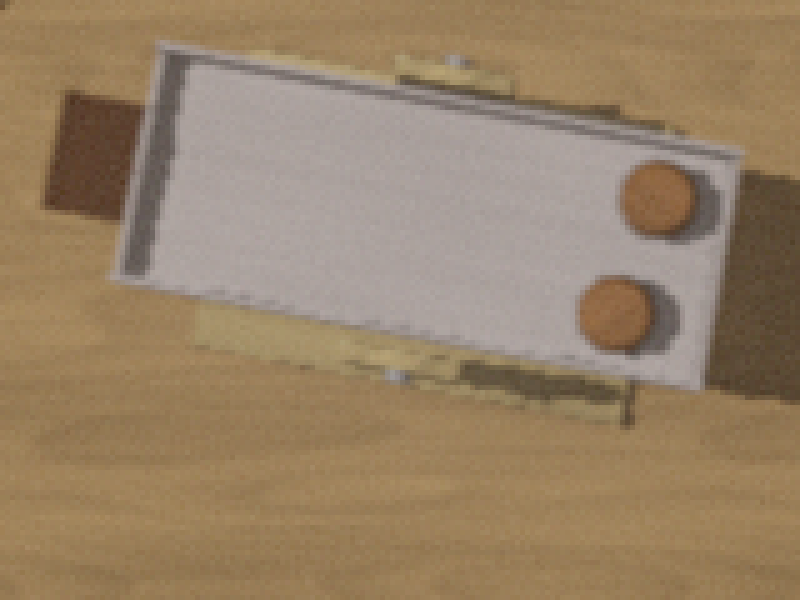

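View pics/crop_foot.png

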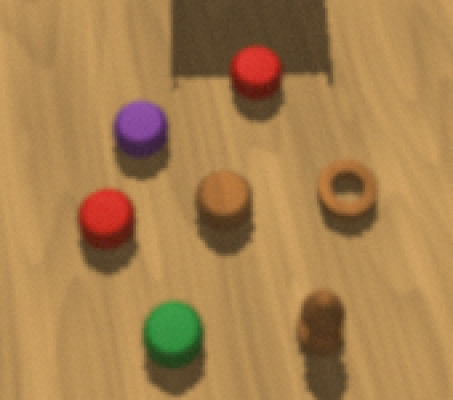

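Run:
```python
from h import *
import pickle
d=pickle.load(open("c0.pkl","rb")); t,s,w=d["top"],d["side"],d["wrist"]
print("c",onz(t,431,281,.024).round(4),onz(s,313.4,381.3,.028).round(4), "wristpx",proj(w,[.44,-.348,.014]).round())
C=np.array([onz(t,220+u/5,205+v/5,.155)for u,v in[(158,42),(743,150),(705,388),(113,280)]]); print(C.round(3))
ey=(C[0]+C[3]-C[1]-C[2])/2; ex=(C[0]+C[1]-C[2]-C[3])/2; print("len",np.linalg.norm(ey),np.linalg.norm(ex))
m=C.mean(0); y=ey/np.linalg.norm(ey); yaw=np.arctan2(y[1],y[0]); print("center",m.round(4),"y dir deg",np.degrees(yaw))
x=np.array([y[1],-y[0],0])
for n,u,v,us,vs in[("a",352,244.6,334.3,244.5),("b",343.2,267.6,304,241)]:
    for c,p in((t,(u,v)),(s,(us,vs))):
        P=onz(c,*p,.15); print(n,P.round(3),"tray",((P-m)@x).round(3),((P-m)@y).round(3))
print("tab pt",(m+y*.205).round(4), "drop y-.06", (m-y*.05).round(4))
for nm,(u,v) in (("tabL",(66,92)),("tabR",(45,208))): print(onz(t,220+u/5,205+v/5,.126).round(3))
o=st(); print(R.from_rotvec(o["orientation"]).as_matrix().round(3), proj(w,[.231,-.553,.405-.186]))
save("wrist_view.png",w["image"])
```

```text
c [ 0.4483 -0.347   0.024 ] [ 0.4458 -0.3488  0.028 ] wristpx [193. -82.]
[[ 0.64   0.186  0.155]
 [ 0.576 -0.145  0.155]
 [ 0.443 -0.122  0.155]
 [ 0.505  0.21   0.155]]
len 0.33685383762879695 0.1363139971034294
center [0.5409 0.0322 0.155 ] y dir deg 79.26653025928114
a [ 0.55  -0.098  0.15 ] tray 0.033 -0.126
a [ 0.55  -0.093  0.15 ] tray 0.033 -0.122
b [ 0.485 -0.073  0.15 ] tray -0.035 -0.113
b [ 0.485 -0.068  0.15 ] tray -0.036 -0.109
tab pt [0.579  0.2336 0.155 ] drop y-.06 [ 0.5316 -0.0169  0.155 ]
[0.615 0.243 0.126]
[0.548 0.254 0.126]
[[ 0.923  0.386 -0.   ]
 [ 0.386 -0.923  0.001]
 [ 0.    -0.001 -1.   ]] [314.09793264 295.81514778]
```

View pics/wrist_view.png

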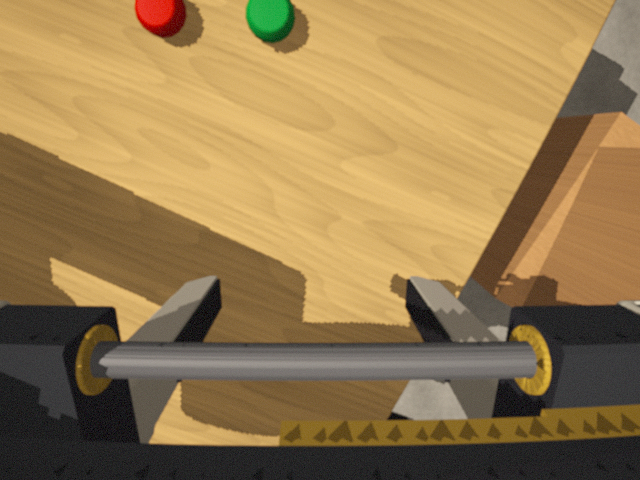

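The enlarged crop confirms it: the squat plain-wood disc at (224,200) is the loose foot, the ring is at (347,190) and the finial at (322,322). The wrist picture shows only decoys, red (160,10) and green (270,15). Foot c is at about (0.447,-0.348). The tray hinge centre is at (0.541,0.032), with its y direction at 79.3°.

Emit:
arm_command(increments=[[0.14, -0.053, 0.05, 0, 0, -0.047], [0.28, -0.107, 0.1, 0, 0, -0.094], [0.42, -0.16, 0.15, 0, 0, -0.141], [0.56, -0.214, 0.2, 0, 0, -0.188], [0.7, -0.267, 0.25, 0, 0, -0.235]], fingers=-0.5, force=10)

```text
t: 0.78
tool_pos: [0.3405, -0.4495, 0.3541]
orientation: [-2.645, -1.694, -0.0]
force: [-0.3, 0.2, 0.4]
opening: 0.0696
gripper_force: 0.0
```

```bash
cat >> h.py <<'E'
M=np.array([.5409,.0322,0]); Y=np.array([np.cos(np.radians(79.27)),np.sin(np.radians(79.27)),0]); X=np.array([Y[1],-Y[0],0])
def go(P,ydeg):
    s=st(); Q=R.from_rotvec(s["orientation"]); d=Q.inv().apply(np.array(P)-s["tool_pos"])
    a=np.radians(ydeg); best=None
    for k in(0,np.pi):
        ty=np.array([np.cos(a+k),np.sin(a+k),0]); tz=np.array([0,0,-1.]); T=R.from_matrix(np.c_[np.cross(ty,tz),ty,tz])
        r=(Q.inv()*T).as_rotvec()
        if best is None or np.linalg.norm(r)<np.linalg.norm(best): best=r
    print("shift",(d/.2).round(4),"turn",(best/np.pi).round(4),"| t",round(s["t"],2),"pos",np.round(s["tool_pos"],4),"F",np.round(s["force"],2),"open",round(s["opening"],4),"q6",np.round(s["q"][5],2))
E
python3 -c "
from h import *
go([.447,-.348,.30],155)"
```

```text
shift [0.6838 0.2713 0.2704] turn [-0.0002 -0.0001  0.0014] | t 0.78 pos [ 0.3405 -0.4495  0.3541] F [-0.35  0.22  0.39] open 0.0696 q6 -0.58
```

Emit:
arm_command(increments=[[0.14, 0.054, 0.054, 0, 0, 0], [0.28, 0.108, 0.108, 0, 0, 0], [0.42, 0.162, 0.162, 0, 0, 0], [0.56, 0.216, 0.216, 0, 0, 0], [0.684, 0.271, 0.27, 0, 0, 0.001]])

```text
t: 1.4
tool_pos: [0.4475, -0.3484, 0.3001]
orientation: [-2.652, -1.683, 0.0]
force: [1.5, 0.3, 0.1]
opening: 0.0693
gripper_force: 0.0
```

Run:
```python
from h import *
c=read_camera("wrist"); go([.447,-.348,.20],155)
im=c["image"].copy(); L=cv2.cvtColor(im,cv2.COLOR_RGB2LAB)
p=proj(c,[.447,-.348,.028]); print(p)
cv2.circle(im,tuple(int(v) for v in p),4,(0,255,255),-1)
import pickle; pickle.dump(c,open("c1.pkl","wb")); save("w1.png",im)
```

```text
shift [-0.0134 -0.0039  0.4919] turn [-0.0006 -0.0008 -0.0008] | t 1.45 pos [ 0.4489 -0.3462  0.2984] F [-0.35  1.8  -1.1 ] open 0.0699 q6 -0.31
[312.84714857 246.45127629]
```

View pics/w1.png

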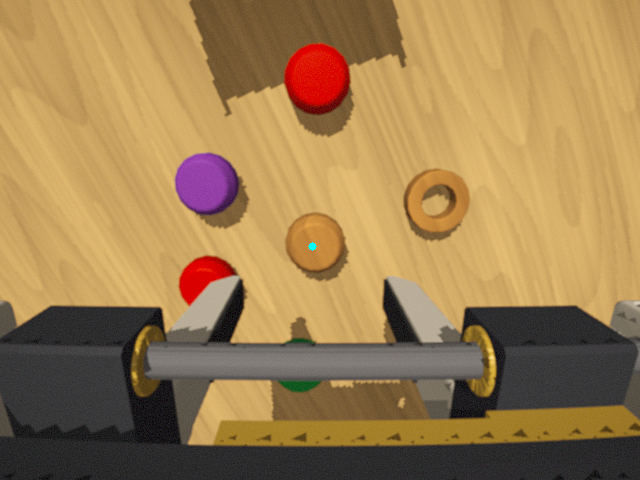

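The wrist view shows the loose foot centred at (314.5,241), about 5 px above the predicted point. The gap between the finger tips is clear of the red (208,283) and purple (207,184) decoys.

Run:
```python
from h import *
import pickle
c=pickle.load(open("c1.pkl","rb")); im=c["image"]
h=cv2.cvtColor(im,cv2.COLOR_RGB2HSV).astype(int); k=h[230:250,305:325].reshape(-1,3); print(np.median(k,0),h[200:210,280:300].reshape(-1,3).mean(0))
L=cv2.cvtColor(im,cv2.COLOR_RGB2LAB).astype(int); print(np.median(L[230:250,305:325].reshape(-1,3),0),np.median(L[270:280,280:300].reshape(-1,3),0))
P=onz(c,314.5,241,.024); print(P)
go([P[0],P[1],.19],155)
```

```text
[ 17. 176. 201.] [ 19.01  130.705 209.185]
[161. 144. 177.] [188. 134. 169.]
[ 0.44938551 -0.34578819  0.024     ]
shift [0.0015 0.0023 0.5419] turn [-0.0006 -0.0008 -0.0008] | t 1.45 pos [ 0.4489 -0.3462  0.2984] F [-0.35  1.8  -1.1 ] open 0.0699 q6 -0.31
```

Emit:
arm_command(increments=[[0.003, 0.0, 0.11, 0, 0, 0], [0.005, 0, 0.22, 0, 0, 0], [0.005, 0, 0.32, 0, 0, 0], [0.005, 0, 0.42, 0, 0, 0], [0.005, 0, 0.42, 0, 0, 0]])

```text
t: 2.08
tool_pos: [0.4465, -0.3478, 0.2145]
orientation: [-2.649, -1.681, 0.002]
force: [0.5, 0.6, 0.1]
opening: 0.0697
gripper_force: 0.0
```

```bash
python3 -c "
from h import *
go([.448,-.347,.191],155)"
```

```text
shift [0.0068 0.0055 0.1173] turn [-0.0012 -0.0004 -0.0012] | t 2.08 pos [ 0.4465 -0.3478  0.2145] F [0.53 0.59 0.12] open 0.0697 q6 -0.31
```

Emit:
arm_command(increments=[[0.004, 0.003, 0.04, 0, 0, 0], [0.004, 0.003, 0.08, 0, 0, 0], [0.004, 0.003, 0.115, 0, 0, 0], [0.004, 0.003, 0.115, 0, 0, 0], [0.004, 0.003, 0.115, 0, 0, 0]])

```text
t: 2.7
tool_pos: [0.4483, -0.348, 0.1939]
orientation: [2.652, 1.683, 0.0]
force: [0.5, -0.7, 0.4]
opening: 0.0697
gripper_force: 0.0
```

Emit:
arm_command(increments=[[0, 0, 0, 0, 0, 0], [0, 0, 0, 0, 0, 0], [0, 0, 0, 0, 0, 0], [0, 0, 0, 0, 0, 0], [0, 0, 0, 0, 0, 0]], fingers=0.3, force=10)

```text
t: 3.32
tool_pos: [0.4483, -0.348, 0.1939]
orientation: [2.652, 1.683, 0.0]
force: [-0.3, -0.3, 1.4]
opening: 0.0453
gripper_force: 10.0
```

Emit:
arm_command(increments=[[0, 0, -0.15, 0, 0, 0], [0, 0, -0.35, 0, 0, 0], [0, 0, -0.6, 0, 0, 0], [0, 0, -0.8, 0, 0, 0], [0, 0, -0.97, 0, 0, 0]])

```text
t: 3.95
tool_pos: [0.4482, -0.3479, 0.3896]
orientation: [2.652, 1.683, 0.0]
force: [0.1, -0.9, -0.8]
opening: 0.0454
gripper_force: 10.0
```

```bash
python3 -c "
from h import *
P=M-.045*Y+[0,0,.39]; print(P)
go(P,-10.73)"
```

```text
[ 0.53252185 -0.0120132   0.39      ]
shift [ 1.6993 -0.3337 -0.0028] turn [ 0.0004  0.0002 -0.0804] | t 3.95 pos [ 0.4482 -0.3479  0.3896] F [ 0.13 -0.86 -0.82] open 0.0454 q6 -0.31
```

Emit:
arm_command(increments=[[0.15, -0.03, 0, 0, 0, -0.016], [0.33, -0.065, 0, 0, 0, -0.032], [0.5, -0.1, 0, 0, 0, -0.048], [0.68, -0.135, 0, 0, 0, -0.064], [0.85, -0.167, 0, 0, 0, -0.08]])

```text
t: 4.58
tool_pos: [0.4905, -0.1787, 0.3876]
orientation: [-2.419, -2.004, -0.0]
force: [0.7, 0.0, -0.8]
opening: 0.0457
gripper_force: 10.0
```

```bash
python3 -c "
from h import *
P=M-.045*Y+[0,0,.39]
go(P,-10.73)"
```

```text
shift [ 0.8579  0.0517 -0.0118] turn [-0.     -0.      0.0001] | t 4.58 pos [ 0.4905 -0.1787  0.3876] F [ 0.68  0.01 -0.82] open 0.0457 q6 -0.26
```

Emit:
arm_command(increments=[[0.18, 0.01, 0, 0, 0, 0], [0.36, 0.02, 0, 0, 0, 0], [0.54, 0.03, 0, 0, 0, 0], [0.7, 0.042, 0, 0, 0, 0], [0.855, 0.051, 0, 0, 0, 0]])

```text
t: 5.2
tool_pos: [0.5325, -0.0127, 0.3876]
orientation: [-2.42, -2.003, 0.0]
force: [-0.1, 0.0, -0.6]
opening: 0.0453
gripper_force: 10.0
```

Emit:
arm_command(increments=[[0, 0, 0.03, 0, 0, 0], [0, 0, 0.06, 0, 0, 0], [0, 0, 0.1, 0, 0, 0], [0, 0, 0.14, 0, 0, 0], [0, 0, 0.14, 0, 0, 0]])

```text
t: 5.82
tool_pos: [0.5321, -0.0143, 0.3586]
orientation: [-2.42, -2.001, 0.002]
force: [0.1, -0.4, -0.5]
opening: 0.0454
gripper_force: 10.0
```

Run:
```python
from h import *
P=M-.045*Y+[0,0,.319]
go(P,-10.73)
w=read_camera("wrist")["image"]; t=read_camera("top")["image"]
save("w2.png",np.hstack([cv2.resize(w,(480,360)),cv2.resize(t[205:325,280:380],(300,360),interpolation=3)]))
```

```text
shift [0.0118 0.0005 0.1978] turn [-0.0006  0.0001 -0.0007] | t 5.83 pos [ 0.5321 -0.0143  0.3586] F [ 0.11 -0.42 -0.49] open 0.0454 q6 0.07
```

View pics/w2.png

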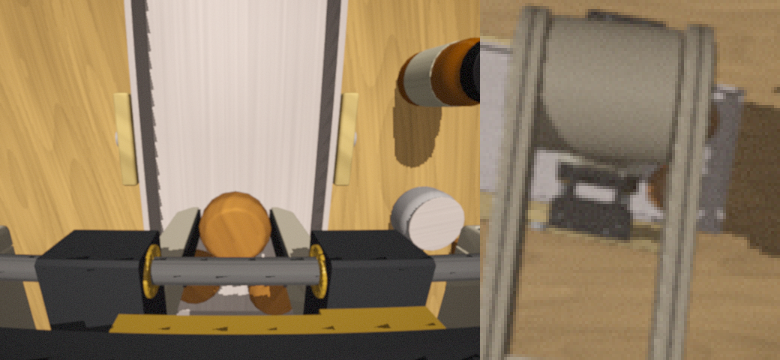

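The wrist half shows foot c at (235,228) centred between the tray walls. Feet a and b are behind it at (265,292) and (200,290) with a gap. I'll lower it, moved 5 mm forward.

Emit:
arm_command(increments=[[0.02, 0, 0.04, 0, 0, 0], [0.03, 0, 0.08, 0, 0, 0], [0.03, 0, 0.12, 0, 0, 0], [0.03, 0, 0.16, 0, 0, 0], [0.03, 0, 0.19, 0, 0, 0]])

```text
t: 6.55
tool_pos: [0.5335, -0.008, 0.3209]
orientation: [-2.42, -2.002, 0.001]
force: [-0.0, 0.2, -0.2]
opening: 0.0456
gripper_force: 10.0
```

Emit:
arm_command(increments=[[0, 0, 0.002, 0, 0, 0], [0, 0, 0.005, 0, 0, 0], [0, 0, 0.007, 0, 0, 0], [0, 0, 0.01, 0, 0, 0], [0, 0, 0.01, 0, 0, 0]])

```text
t: 7.18
tool_pos: [0.5336, -0.0079, 0.3198]
orientation: [2.421, 2.002, 0.0]
force: [-0.3, 0.3, -0.6]
opening: 0.0455
gripper_force: 10.0
```

Emit:
arm_command(increments=[[0, 0, 0.003, 0, 0, 0], [0, 0, 0.003, 0, 0, 0], [0, 0, 0.003, 0, 0, 0], [0, 0, 0.003, 0, 0, 0], [0, 0, 0.003, 0, 0, 0]], fingers=-0.35)

```text
t: 7.8
tool_pos: [0.5336, -0.0079, 0.3191]
orientation: [2.421, 2.003, 0.0]
force: [0.4, 0.7, 0.1]
opening: 0.0628
gripper_force: 0.0
```

Emit:
arm_command(increments=[[0, 0, -0.04, 0, 0, 0], [0, 0, -0.12, 0, 0, 0], [0, 0, -0.24, 0, 0, 0], [0, 0, -0.36, 0, 0, 0], [0, 0, -0.45, 0, 0, 0]])

```text
t: 8.43
tool_pos: [0.5338, -0.008, 0.4117]
orientation: [2.419, 2.001, 0.003]
force: [0.5, -0.3, -0.4]
opening: 0.0627
gripper_force: 0.0
```

Run:
```python
from h import *
w=read_camera("wrist"); save("w3.png",w["image"]); print(proj(w,M-.04*Y+[0,0,.153]))
P=M+.205*Y+[0,0,.40]; print(P)
go(P,-10.73)
```

```text
[311.58940332 251.03555754]
[0.57906712 0.23361567 0.4       ]
shift [ 1.2289 -0.0065  0.0708] turn [ 0.0017 -0.0001 -0.0004] | t 8.47 pos [ 0.5342 -0.008   0.4141] F [ 0.07 -0.11  0.87] open 0.0625 q6 0.08
```

View pics/w3.png

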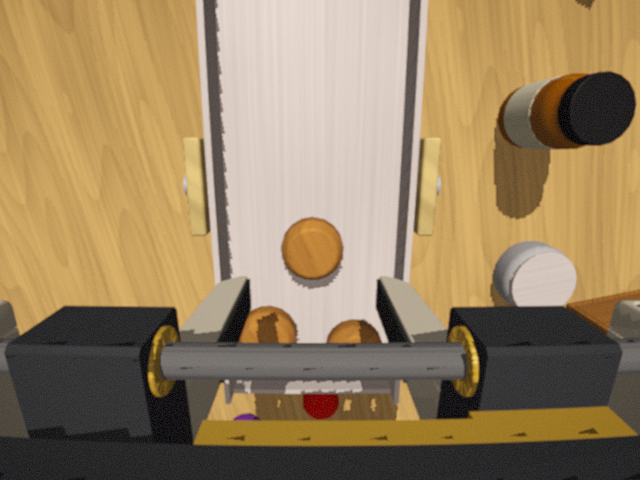

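Foot c stands upright at (313,248), with a and b untouched at (267,328) and (353,340). Next I move above the tab with the fingers shut.

Emit:
arm_command(increments=[[0.1, 0, 0, 0, 0, 0], [0.23, 0, 0, 0, 0, 0], [0.36, 0, 0, 0, 0, 0], [0.49, 0, 0, 0, 0, 0], [0.615, -0.003, 0, 0, 0, 0]], fingers=1)

```text
t: 9.1
tool_pos: [0.5558, 0.115, 0.4076]
orientation: [-2.419, -2.002, 0.003]
force: [0.8, -0.4, -0.1]
opening: 0.0173
gripper_force: 0.0
```

Emit:
arm_command(increments=[[0.13, 0, 0, 0, 0, 0], [0.26, 0, 0.03, 0, 0, 0], [0.39, 0, 0.06, 0, 0, 0], [0.52, 0, 0.1, 0, 0, 0], [0.613, -0.003, 0.12, 0, 0, 0]])

```text
t: 9.72
tool_pos: [0.5778, 0.2355, 0.383]
orientation: [-2.418, -2.003, 0.004]
force: [0.0, -0.2, 0.2]
opening: 0.0004
gripper_force: 0.0
```

Run:
```python
from h import *
P=M+.205*Y+[0,0,.33]
go(P,-10.73)
w=read_camera("wrist"); t=read_camera("top")
for c in (w,t): print([proj(c,M+a*X+b*Y+[0,0,.126]).round() for a,b in((-.035,.221),(.035,.221),(0,.205))])
save("w4.png",np.hstack([cv2.resize(w["image"],(480,360)),cv2.resize(t["image"][205:325,220:320],(300,360),interpolation=3)]))
```

```text
shift [-0.0079  0.0087  0.265 ] turn [-0.0009  0.0004 -0.    ] | t 9.72 pos [0.5778 0.2355 0.383 ] F [ 0.03 -0.17  0.18] open 0.0004 q6 0.49
[array([265., 232.]), array([368., 232.]), array([317., 255.])]
[array([228., 247.]), array([233., 223.]), array([236., 236.])]
```

View pics/w4.png

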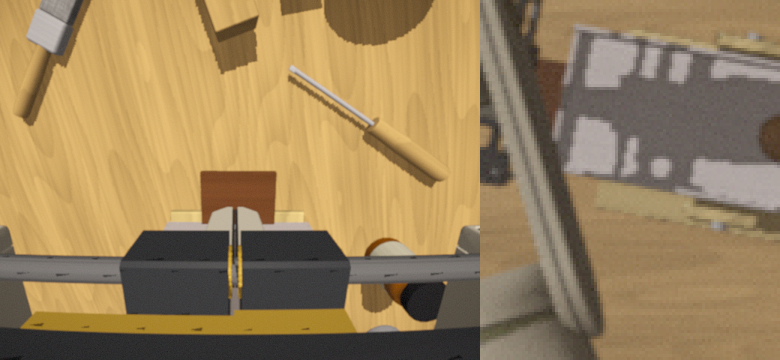

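The tab's outer corners are at (201,171) and (276,171) in the half picture, which matches the prediction to about 3 px. The shut fingers are centred on the tab.

Emit:
arm_command(increments=[[-0.004, 0.004, 0.05, 0, 0, 0], [-0.008, 0.008, 0.12, 0, 0, 0], [-0.008, 0.008, 0.2, 0, 0, 0], [-0.008, 0.008, 0.28, 0, 0, 0], [-0.008, 0.008, 0.31, 0, 0, 0]])

```text
t: 10.45
tool_pos: [0.5792, 0.2312, 0.321]
orientation: [-2.42, -2.001, 0.004]
force: [-0.2, -0.2, 0.1]
opening: 0.0008
gripper_force: 0.0
```

Emit:
arm_command(increments=[[0, 0, 0.01, 0, 0, 0], [0, 0, 0.02, 0, 0, 0], [0, 0, 0.03, 0, 0, 0], [0, 0, 0.04, 0, 0, 0], [0, 0, 0.05, 0, 0, 0]])

```text
t: 11.08
tool_pos: [0.5797, 0.2317, 0.3132]
orientation: [2.421, 2.002, 0.0]
force: [0.4, 0.1, -0.4]
opening: 0.0004
gripper_force: 0.0
```

Emit:
arm_command(increments=[[0, 0, 0.015, 0, 0, 0], [0, 0, 0.03, 0, 0, 0], [0, 0, 0.045, 0, 0, 0], [0, 0, 0.06, 0, 0, 0], [0, 0, 0.075, 0, 0, 0]])

```text
t: 11.7
tool_pos: [0.5798, 0.2316, 0.2981]
orientation: [2.421, 2.002, 0.0]
force: [-1.5, 0.0, 3.2]
opening: 0.0011
gripper_force: 1.8
```

Emit:
arm_command(increments=[[0, 0, 0.02, 0, 0, 0], [-0.002, 0, 0.04, 0, 0, 0], [-0.004, 0, 0.06, 0, 0, 0], [-0.006, 0, 0.08, 0, 0, 0], [-0.008, 0, 0.1, 0, 0, 0]])

```text
t: 12.32
tool_pos: [0.5795, 0.2299, 0.2779]
orientation: [2.421, 2.002, -0.0]
force: [0.4, -1.6, 4.8]
opening: 0.0004
gripper_force: 2.2
```

Emit:
arm_command(increments=[[-0.003, 0, 0.016, 0, 0, 0], [-0.006, 0, 0.032, 0, 0, 0], [-0.009, 0, 0.048, 0, 0, 0], [-0.012, 0, 0.064, 0, 0, 0], [-0.015, 0, 0.08, 0, 0, 0]])

```text
t: 12.95
tool_pos: [0.5789, 0.227, 0.2621]
orientation: [2.42, 2.002, 0.0]
force: [-0.7, -2.4, 5.3]
opening: 0.0007
gripper_force: 2.4
```

Emit:
arm_command(increments=[[-0.001, 0, 0.004, 0, 0, 0], [-0.002, 0, 0.008, 0, 0, 0], [-0.003, 0, 0.012, 0, 0, 0], [-0.004, 0, 0.016, 0, 0, 0], [-0.005, 0, 0.02, 0, 0, 0]])

```text
t: 13.58
tool_pos: [0.5787, 0.2261, 0.2581]
orientation: [-2.421, -2.002, -0.0]
force: [-0.0, -1.6, 4.4]
opening: 0.0004
gripper_force: 1.9
```

Emit:
arm_command(increments=[[-0.001, 0, 0.004, 0, 0, 0], [-0.002, 0, 0.008, 0, 0, 0], [-0.003, 0, 0.012, 0, 0, 0], [-0.004, 0, 0.016, 0, 0, 0], [-0.005, 0, 0.02, 0, 0, 0]])

```text
t: 14.2
tool_pos: [0.5785, 0.2251, 0.2541]
orientation: [2.421, 2.002, 0.0]
force: [-0.0, -2.4, 4.8]
opening: 0.0003
gripper_force: 2.0
```

Emit:
arm_command(increments=[[-0.001, 0, 0.004, 0, 0, 0], [-0.002, 0, 0.008, 0, 0, 0], [-0.003, 0, 0.012, 0, 0, 0], [-0.004, 0, 0.016, 0, 0, 0], [-0.005, 0, 0.02, 0, 0, 0]])

```text
t: 14.82
tool_pos: [0.5783, 0.2242, 0.2501]
orientation: [2.421, 2.002, 0.0]
force: [-0.1, -1.2, 6.1]
opening: 0.0004
gripper_force: 2.1
```

Emit:
arm_command(increments=[[-0.001, 0, 0.004, 0, 0, 0], [-0.002, 0, 0.008, 0, 0, 0], [-0.003, 0, 0.012, 0, 0, 0], [-0.004, 0, 0.016, 0, 0, 0], [-0.005, 0, 0.02, 0, 0, 0]])

```text
t: 15.45
tool_pos: [0.5781, 0.2232, 0.2461]
orientation: [-2.421, -2.002, -0.0]
force: [-0.9, -2.0, 5.6]
opening: 0.0009
gripper_force: 2.2
```

Emit:
arm_command(increments=[[-0.001, 0, 0.004, 0, 0, 0], [-0.002, 0, 0.008, 0, 0, 0], [-0.003, 0, 0.012, 0, 0, 0], [-0.004, 0, 0.016, 0, 0, 0], [-0.005, 0, 0.02, 0, 0, 0]])

```text
t: 16.08
tool_pos: [0.5779, 0.2222, 0.2422]
orientation: [-2.421, -2.002, -0.0]
force: [-0.7, -2.1, 5.3]
opening: 0.0002
gripper_force: 2.2
```

Emit:
arm_command(increments=[[-0.001, 0, 0.004, 0, 0, 0], [-0.002, 0, 0.008, 0, 0, 0], [-0.003, 0, 0.012, 0, 0, 0], [-0.004, 0, 0.016, 0, 0, 0], [-0.005, 0, 0.02, 0, 0, 0]])

```text
t: 16.7
tool_pos: [0.5778, 0.2212, 0.2384]
orientation: [2.421, 2.002, 0.0]
force: [-1.7, -1.8, 7.7]
opening: 0.0004
gripper_force: 3.3
```

Emit:
arm_command(increments=[[-0.001, 0, 0.004, 0, 0, 0], [-0.001, 0, 0.005, 0, 0, 0], [-0.001, 0, 0.005, 0, 0, 0], [-0.001, 0, 0.005, 0, 0, 0], [-0.001, 0, 0.005, 0, 0, 0]])

```text
t: 17.32
tool_pos: [0.5778, 0.2211, 0.2378]
orientation: [2.421, 2.002, 0.001]
force: [-2.1, -1.2, 9.2]
opening: 0.0008
gripper_force: 3.8
```

Run:
```python
from h import *
F=[]
for i in range(4):
    c=read_camera("wrist" if i else "side"); s=st(); F.append(list(s["force"])+[s["gripper_force"]])
    if i==0: sc=c
print(np.round(F,1),np.mean(F,0).round(2),s["t"],s["tool_pos"])
im=sc["image"]; save("s5.png",np.hstack([cv2.resize(im[140:290,250:400],(450,450),interpolation=3),cv2.resize(c["image"],(350,450))]))
```

```text
[[-1.3 -1.1  8.2  3.8]
 [-1.6 -2.4  8.8  3.8]
 [-1.5 -2.3  9.5  3.8]
 [-1.9 -1.8  9.3  3.8]] [-1.6  -1.89  8.92  3.77] 17.525 [0.57778044 0.22111501 0.23774837]
```

View pics/s5.png

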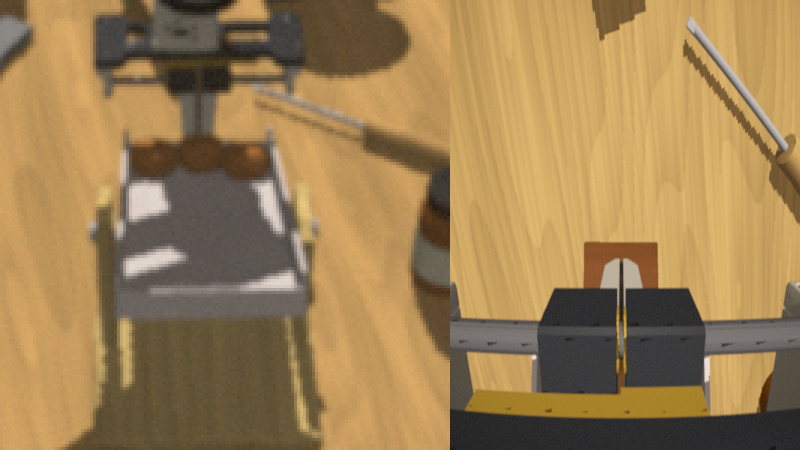

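The tray is on its stop: the push rose from about 5.5 N to about 8.9 N. All three feet are at the tab end, at (155,155), (203,152) and (245,157) in the left half. I'll hold briefly, then ease up along the arc.

Emit:
arm_command(increments=[[0, 0, 0.002, 0, 0, 0], [0, 0, 0.002, 0, 0, 0], [0, 0, 0.002, 0, 0, 0], [0, 0, 0.002, 0, 0, 0], [0, 0, 0.002, 0, 0, 0]])

```text
t: 18.15
tool_pos: [0.5778, 0.2211, 0.2375]
orientation: [2.421, 2.002, 0.001]
force: [-1.7, -1.1, 9.9]
opening: 0.0003
gripper_force: 4.1
```

Emit:
arm_command(increments=[[0.003, 0, -0.01, 0, 0, 0], [0.007, 0, -0.03, 0, 0, 0], [0.012, 0, -0.05, 0, 0, 0], [0.017, 0, -0.07, 0, 0, 0], [0.022, 0, -0.09, 0, 0, 0]])

```text
t: 18.77
tool_pos: [0.5785, 0.2258, 0.255]
orientation: [-2.42, -2.003, -0.001]
force: [2.0, 3.5, 2.4]
opening: 0.0006
gripper_force: 1.9
```

Emit:
arm_command(increments=[[0.004, 0, -0.02, 0, 0, 0], [0.008, 0, -0.04, 0, 0, 0], [0.012, 0, -0.06, 0, 0, 0], [0.016, 0, -0.08, 0, 0, 0], [0.02, 0, -0.1, 0, 0, 0]])

```text
t: 19.4
tool_pos: [0.5792, 0.2292, 0.2748]
orientation: [-2.421, -2.002, 0.001]
force: [0.7, 1.9, 2.2]
opening: 0.0003
gripper_force: 1.5
```

Emit:
arm_command(increments=[[0.002, 0, -0.02, 0, 0, 0], [0.004, 0, -0.04, 0, 0, 0], [0.006, 0, -0.06, 0, 0, 0], [0.008, 0, -0.08, 0, 0, 0], [0.008, 0, -0.1, 0, 0, 0]])

```text
t: 20.02
tool_pos: [0.5795, 0.2308, 0.2949]
orientation: [-2.421, -2.002, 0.0]
force: [0.8, 2.8, 2.3]
opening: 0.0005
gripper_force: 1.1
```

Emit:
arm_command(increments=[[0, 0, -0.012, 0, 0, 0], [0, 0, -0.024, 0, 0, 0], [0, 0, -0.036, 0, 0, 0], [0, 0, -0.048, 0, 0, 0], [0, 0, -0.06, 0, 0, 0]])

```text
t: 20.65
tool_pos: [0.5796, 0.2308, 0.3068]
orientation: [2.421, 2.002, -0.0]
force: [0.2, 2.0, 1.9]
opening: 0.0003
gripper_force: 0.9
```

Emit:
arm_command(increments=[[0, 0, -0.01, 0, 0, 0], [0, 0, -0.02, 0, 0, 0], [0, 0, -0.03, 0, 0, 0], [0, 0, -0.04, 0, 0, 0], [0, 0, -0.05, 0, 0, 0]])

```text
t: 21.28
tool_pos: [0.5794, 0.2307, 0.3165]
orientation: [-2.421, -2.002, 0.001]
force: [0.4, 0.7, 0.9]
opening: 0.0006
gripper_force: 0.0
```

Contact is released. I'll retreat upward and check.

Emit:
arm_command(increments=[[0, 0, -0.04, 0, 0, 0], [0, 0, -0.12, 0, 0, 0], [0, 0, -0.25, 0, 0, 0], [0, 0, -0.38, 0, 0, 0], [0, 0, -0.5, 0, 0, 0]])

```text
t: 21.9
tool_pos: [0.5796, 0.2309, 0.4193]
orientation: [2.42, 2.002, 0.003]
force: [-0.2, 0.5, 0.3]
opening: 0.0004
gripper_force: 0.0
```

Emit:
arm_command(increments=[[0, 0, 0, 0, 0, 0], [0, 0, 0, 0, 0, 0], [0, 0, 0, 0, 0, 0], [0, 0, 0, 0, 0, 0], [0, 0, 0, 0, 0, 0]])

```text
t: 22.52
tool_pos: [0.5795, 0.2308, 0.4161]
orientation: [-2.42, -2.002, 0.001]
force: [-0.3, -0.0, -0.5]
opening: 0.0006
gripper_force: 0.0
```

Run:
```python
from h import *
s=read_camera("side"); save("s6.png",cv2.resize(s["image"][130:430,240:440],(400,600),interpolation=3))
for y in(.06,.14): print(y,((proj(s,M+y*Y+[0,0,.153])-[240,130])*2).round())
```

```text
0.06 [155. 122.]
0.14 [153.  83.]
```

View pics/s6.png

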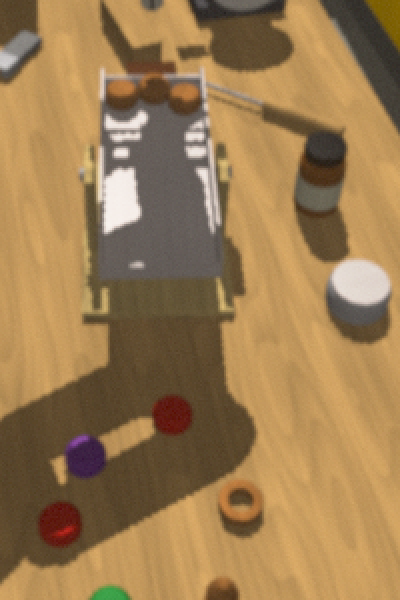

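The tray is level, with the three feet upright at the tab end at (121,92), (154,85) and (185,95). That puts them well past the 60 mm line at row 122. The bystanders are unmoved and the gripper is clear.

```bash
python3 -c "
from plant import *
print(close_job())"
```

```text
the job is handed in; nothing more can be done
None
```

I handed the job in at about 22.5 s of the 72 s: the last picture before that showed the tray level, all three feet upright at the tab end, the bystanders in view unmoved and the gripper clear; no verdict came back.

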